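# Stone an enamelled panel and clear away

## Robot

A 7-joint arm with a two-finger parallel gripper is mounted at the origin on the work surface. World frame = base frame: x ahead of the robot, y to its left, z up, the work surface at z = 0. Lengths are in m, angles in rad, forces in N, time in s.
With the tool pointing down it reaches from about 0.4 to 0.875 m from the base axis. Payload 19.3 kg.
Tool frame: the origin (TCP) lies between the finger pads, 19 mm behind the fingertips; this is the grasp point; z points along the fingers, y is the line along which they close (so a half turn about z gives the same grasp; the last joint's range is limited). The gripper opens to 85 mm and grips with 20 to 120 N. Pads are 22 mm wide; open, the fingers measure 114 mm over their backs; the gripper's body (76 mm by 85 mm) begins 54 mm behind the grasp point. The pads swing forward as they close: fully open they stand 13 mm farther back than shut.
Start: joints at [1.18, 0.521, -0.036, 1.599, 0.021, 1.021, -0.113], TCP at [0.197, -0.593, 0.25] pointing down, gripper open.
Joint ranges: [-2.91, 2.91], [-0.3, 2.13], [-1.5, 1.42], [0.17, 2.43], [-1.26, 4.41], [0.16, 1.93], [-2.52, 2.52]. Speed limits (rad/s): [1.89, 1.89, 2.39, 2.39, 3.01, 3.01, 3.01].

## Interface

Orientations are given as [roll, pitch, yaw] about the fixed x, y, z axes, in that order (R = Rz(yaw) Ry(pitch) Rx(roll)).
In Python, from workcell import bot, grab_frame, regions_of gives the robot as it stands. The module is installed in compiled form; this text tells all that it offers.
- The arm moves only by the tool play_rows, never from a script. Its argument "plan" is a list of rows, each a list of 3 entries, a list of its own where there are three numbers: the shift along the tool's x, y, z in units of 2.5 cm (1.0 is 2.5 cm), then the turn, a rotation vector about the tool's x, y, z in units of 0.15 rad (1.0 is 0.15 rad), then the closure, from -1 (fully open) to 1 (shut). In form: [[[tx, ty, tz], [rx, ry, rz], jaw], ...]. A call has 1 to 20 rows; each row shifts and turns the commanded pose from where the row before left it, along the tool's axes as they then stand; what a row does not reach is not made up. A row lasts 1/8 s, in which the tool goes at most 62.5 mm and 10.7 degrees, less where a joint would pass 70% of its speed; a pose out of reach is approached as far as the arm can. A call with a number of a shift or a turn outside -1 to 1 is refused whole. A call with a gripper value outside its range is refused whole. The fingers move at their own pace and stop on an object; "newtons" is the grip in N (left out, the last holds). Time passes only in rows, so rows that do not move let the fingers close. It gives the time, the measured TCP pose, the force, the opening and the grip force at its end, in the units of the state.
- bot.observe(): the state, without advancing time (a new reading comes with each control period).
- grab_frame(name): name is "scene" or "top" or "wrist"; returns a dict with "pixels" (400x640x3 uint8, red, green, blue), "depth" (400x640 float32, m along the optical axis (not along the pixel's ray), 0 where there is no reading), "camera_matrix" (3x3 intrinsics, pixels), "R" (3x3) and "t" (3): a world point X has camera coordinates R X + t. Camera axes: x right, y down, z forward; pixel columns grow to the right and rows downward; lengths in m; the calibration is good to about 2 mm. A picture is of the moment at which its call begins.
- bot.job_done(): hands the job in; it is judged then, once.
Trained networks look in the newest picture that a camera, given by its name, has taken for a name from the list of things; names that differ only in an ending like _2 or _b are one class to them, and where a whole thing is asked for, a point or a joint stands for the part that bears it (a point fixed in the world has none). Each returns a list of dicts, best first, with "p" (0 to 1); they miss things now and then, are a little off and sometimes report something else, mostly with a low value. They report only what shows in the picture. A call takes as long as a camera call.
- regions_of(thing, camera): "mask" (400x640 bool, what is visible of it) and "box" ([left, top, right, bottom] in pixels, round what is visible of it).
The state is a dict: "clock": time; "qpos": joint angles; "qd": joint speeds; "joint_efforts": joint torques, N m; "position": TCP position; "tool_rot": TCP orientation; "force": force on the tool from outside, world axes, zero at the start; "moment": the same for the moment, N m; "grip_width": finger opening in m; "finger_force": force on a finger pad.
Only numpy, scipy, OpenCV 4.12 (cv2) and the standard library are available. Lean on these libraries where they do the work, as an engineer would, in place of code of your own. Each camera call takes 0.05 s, during which the arm holds its last target. There are 200 camera calls.

## Task

Clear the small pot off the enamelled panel and stand it in the wooden tray. Then rub the panel with the handled rubbing stone: lay the stone flat on the end nearer the robot, long side square across the panel, and slide it along the middle of the panel, pressing lightly so the sprung bed gives a little, all the way to the end with the brass stop. Finally lay the stone face down in the tray beside the upright pot, without disturbing the other things on the bench.

Things in the scene. Friction and masses are not known exactly. Their poses are not given: they have to be found in the camera images.
- stone: Rubbing stone, 250 g: grey abrasive block 50 (x) x 66 (y) x 18 mm with a dark wooden grip ridge on top, 22 mm thick in x, 56 mm long in y, 18 to 64 mm above the underside. Origin: centre of the abrasive underside; z up. Starts on the bench, abrasive down, left or right of the panel. Pinch the ridge from above, fingers closing along the stone's x, TCP 43 mm above the origin.
- pot: Small closed pot, all white with a slightly wider lid, 44 mm diameter, 36 mm tall, 70 g, which starts standing on the panel (similar pots on the bench are not wanted). Origin: centre of its underside; z up. It starts upright.
- panel_top (a point): Centre of the upper face of the panel: 200 (x) x 76 (y) mm, blue enamel in a copper rim, fixed on a sprung wooden bed, 60 mm above the bench when unpressed. x runs along it, away from the robot, to the end with the brass stop; z up. The stop is a low bar across the fixed wooden holder (250 x 100 mm), its screws 25 mm below the face; the side rails lie 34 mm below.
- bed (a joint): How far the sprung bed and the panel are pressed down, m: 0 unpressed, 0.016 bottomed. It starts to sink under about 2 N and then gives 1 mm for each 0.7 N; 4 to 10 mm is a good light pressure.
- tray_in (a point): Centre of the inner floor of the open wooden tray, outside 220 (x) x 150 (y) x 30 mm high, walls 6 mm, floor about 6 mm thick; inside 208 x 138 mm. x along its long side. Fixed to the bench, empty at the start, on the other side of the panel from the stone.
- pot_left: Leave it alone. Closed white pot, 44 mm diameter, 36 mm tall, on the bench at the near left. Origin: centre of its underside.
- pot_right: Leave it alone. The same kind of pot on the bench at the near right. Origin: centre of its underside.
- puck: Leave it alone. Round grey stone without a handle, 52 mm diameter, 20 mm high, beyond the panel. Origin: centre of its underside.
- jar: Leave it alone. White ceramic jar with a wooden lid, 60 mm diameter, 70 mm tall, beyond the panel. Origin: centre of its underside.
- scraper: Leave it alone. Scraper with a wooden handle and thin steel blade, 130 mm long, 13 mm thick, lying on the bench between the robot and the panel; x along it.

How it is judged:
On the way, in this order (a step that is already met when the one before it is completed fails the run):
1. the small pot from the panel stands upright in the tray, let go (x of pot in the frame of tray_in between -0.085 and 0.085 m and y of pot in the frame of tray_in between -0.05 and 0.05 m and z of pot in the frame of tray_in between -0.006 and 0.008 m and angle between pot's own z axis and vertical below 0.15 rad and linear speed of pot below 0.02 m/s and contact force between the fingers and pot below 0.1 N), for 0.2 s.
2. the stone lies flat and square on the panel and is pressed lightly (2 to 20 N), at the near end (its centre 55 to 95 mm before the panel's centre) (x of stone in the frame of panel_top between -0.095 and -0.055 m and y of stone in the frame of panel_top between -0.018 and 0.018 m and contact force between stone and bed between 2 and 20 N and angle between the y axis of stone and the y axis of panel_top, either way round below 0.2 rad and angle between stone's own z axis and vertical below 0.12 rad), for 0.1 s.
3. the stone lies flat and square on the panel and is pressed lightly (2 to 20 N), about 40 mm before the panel's centre (x of stone in the frame of panel_top between -0.052 and -0.028 m and y of stone in the frame of panel_top between -0.018 and 0.018 m and contact force between stone and bed between 2 and 20 N and angle between the y axis of stone and the y axis of panel_top, either way round below 0.2 rad and angle between stone's own z axis and vertical below 0.12 rad), for 0.05 s.
4. the stone lies flat and square on the panel and is pressed lightly (2 to 20 N), about the panel's centre (x of stone in the frame of panel_top between -0.012 and 0.012 m and y of stone in the frame of panel_top between -0.018 and 0.018 m and contact force between stone and bed between 2 and 20 N and angle between the y axis of stone and the y axis of panel_top, either way round below 0.2 rad and angle between stone's own z axis and vertical below 0.12 rad), for 0.05 s.
5. the stone lies flat and square on the panel and is pressed lightly (2 to 20 N), about 40 mm past the panel's centre (x of stone in the frame of panel_top between 0.028 and 0.052 m and y of stone in the frame of panel_top between -0.018 and 0.018 m and contact force between stone and bed between 2 and 20 N and angle between the y axis of stone and the y axis of panel_top, either way round below 0.2 rad and angle between stone's own z axis and vertical below 0.12 rad), for 0.05 s.
6. the stone lies flat and square on the panel and is pressed lightly (2 to 20 N), at the brass stop's end (its centre 55 to 95 mm past the panel's centre) (x of stone in the frame of panel_top between 0.055 and 0.095 m and y of stone in the frame of panel_top between -0.018 and 0.018 m and contact force between stone and bed between 2 and 20 N and angle between the y axis of stone and the y axis of panel_top, either way round below 0.2 rad and angle between stone's own z axis and vertical below 0.12 rad), for 0.1 s.
At the end, for the whole second after the job is handed in: The pot and the stone both rest on the tray's floor (undersides within 8 mm of it), upright within 0.15 rad, their centres within 85 mm (along) and 50 mm (across) of the tray's centre, still and let go; the bed has sprung back (all of step 1 and x of stone in the frame of tray_in between -0.085 and 0.085 m and y of stone in the frame of tray_in between -0.05 and 0.05 m and z of stone in the frame of tray_in between -0.006 and 0.008 m and angle between stone's own z axis and vertical below 0.15 rad and linear speed of stone below 0.02 m/s and contact force between the fingers and stone below 0.1 N and value of joint bed below 0.003 m); the robot touches nothing.
It fails at once if the stone is pressed on the panel with more than 30 N (contact force between stone and bed above 30 N).
It fails at once if another thing on the bench is moved more than 30 mm (distance of any of pot_left, pot_right, puck, jar, scraper from where it was at the start of the episode above 0.03 m).
It also fails if it takes over 67 s, if anything falls off the work surface, if the arm or the gripper's body presses on something with over 40 N, if the wrist force passes 120 N, or if a joint passes its speed limit or range.

## Working session

There is one attempt and no reset: what is moved stays moved. The work goes in short steps, Python scripts to look and compute and a tool call to move; the robot and the scene stay as the last step left them, time stands still between calls to the robot, and variables do not carry over. Pictures are saved under pics/ and viewed, at most 10 in all, crops included, and the job is handed in when it is done.

Besides the shell and the picture viewer there is one more tool, called after ">>>" by a JSON object that holds its "op" and its "data". play_rows: Moves the arm, as the interface text tells. Its arguments: {"type":"object","properties":{"plan":{"type":"array"},"newtons":{"type":"number"}},"required":["plan"]}

```bash
mkdir -p pics
cat > h.py <<'E'
import numpy as np, cv2
from workcell import bot, grab_frame, regions_of
def cloud(f):
    K=f["camera_matrix"];d=f["depth"];v,u=np.mgrid[:400,:640]
    P=np.stack([(u-K[0,2])/K[0,0]*d,(v-K[1,2])/K[1,1]*d,d],-1)
    return (P-f["t"])@f["R"]
def save(f,n): cv2.imwrite(f"pics/{n}.png",f["pixels"][...,::-1])
E
python3 - <<'E'
from h import *
for c in ("top","scene"):
    f=grab_frame(c); save(f,c+"0"); W=cloud(f)
    for n in ["stone","pot","panel_top","bed","tray_in","pot_left","pot_right","puck","jar","scraper"]:
        try: rs=regions_of(n,c)
        except Exception as e: print(n,e); continue
        for r in rs[:4]:
            m=r["mask"]&(f["depth"]>0); P=W[m]
            if len(P)==0: continue
            zt=np.percentile(P[:,2],90); T=P[P[:,2]>zt-.006]
            (cx,cy),wh,a=cv2.minAreaRect((T[:,:2]*1000).astype(np.float32))
            print(c,n,round(r["p"],2),r["box"],"zt",zt.round(3),"rect",np.round([cx,cy,*wh,a],1),len(T))
print(bot.observe())
E
```

```text
top stone 0.77 [188.9, 228.6, 220.6, 255.1] zt 0.064 rect [498.2 280.8  21.7  55.3  34.8] 201
top pot 0.71 [252.0, 271.3, 274.0, 290.0] zt 0.038 rect [400.9 122.5  42.2  41.   48.2] 250
top pot 0.52 [322.9, 187.8, 338.6, 205.9] zt 0.097 rect [610.3 -36.1  40.7  41.5   1.5] 240
top bed 0.88 [308.4, 179.7, 343.5, 258.8] zt 0.062 rect [560.9 -33.2  75.8 200.   86.9] 2056
top tray_in 0.75 [387.8, 191.3, 458.2, 278.9] zt 0.028 rect [ 532.2 -284.7  219.8  150.5    4.8] 738
top tray_in 0.56 [288.9, 284.2, 340.0, 290.5] zt 0.014 rect [387.   -1.1 123.8  12.7  88.6] 154
top pot_left 0.81 [255.6, 273.7, 275.2, 291.0] zt 0.038 rect [401.8 122.4  38.8  37.5   2.8] 214
top pot_left 0.64 [188.7, 230.7, 221.7, 254.6] zt 0.064 rect [498.2 280.8  21.7  55.3  34.8] 201
top pot_right 0.63 [356.0, 273.6, 378.7, 290.4] zt 0.038 rect [ 405.7 -134.    41.1   42.1    1.6] 249
top puck 0.65 [242.1, 133.7, 261.9, 156.7] zt 0.022 rect [771.5 175.6  51.6  46.4  46.2] 255
top jar 0.76 [346.6, 127.5, 371.1, 152.5] zt 0.072 rect [ 780.  -118.7   51.8   51.    16. ] 308
top scraper 0.64 [285.7, 286.4, 342.3, 292.2]
[... 1377 characters left out ...]
rray([ 1.17979536,  0.52139035, -0.03630421,  1.59947748,  0.02120205,
        1.02110038, -0.11283061]), 'qd': array([ 1.32922326e-03, -6.95993340e-04, -1.66371926e-03,  8.35558176e-04,
       -6.73654207e-04, -6.62663547e-05, -4.91830713e-04]), 'joint_efforts': array([ 1.41628669e-03, -9.26858640e+01,  1.97982922e+00, -3.70239329e+01,
        1.82542240e-02,  2.00595336e-03, -8.32713482e-06]), 'position': array([ 0.19706019, -0.59312558,  0.25000483]), 'tool_rot': array([ 3.14158362e+00, -2.30311668e-06,  3.20731752e-01]), 'force': array([-0.10542867, -0.12493028, -0.20165327]), 'moment': array([ 0.00337843,  0.03173996, -0.01155837]), 'finger_force': 0.0, 'grip_width': 0.0857607718620534}
```

View pics/scene0.png

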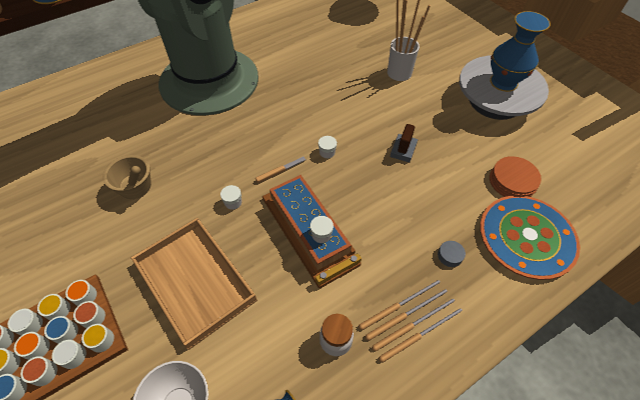

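View pics/top0.png

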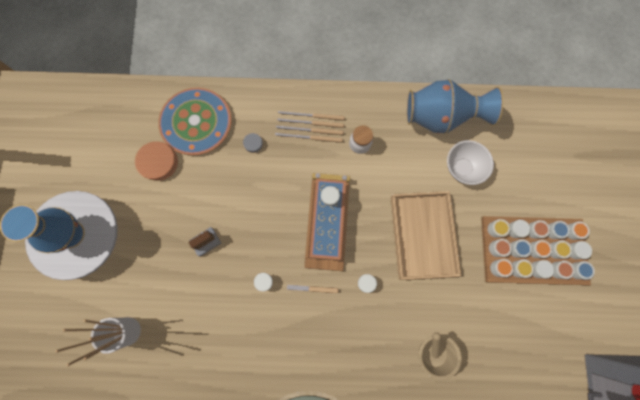

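The pictures agree with the networks. The small pot is on the panel at scene (321,229), the stone at (404,145) and the tray at (193,284). The decoy pots are at (327,146) and (231,198), and the route is clear.

>>> {"op": "play_rows", "data": {"plan": [[[0,0,0],[0,0,-1],-1],[[0,0,0],[0,0,-1],-1],[[0,0,0],[0,0,-1],-1],[[0,0,0],[0,0,-1],-1],[[0,0,0],[0,0,-1],-1],[[0,0,0],[0,0,-1],-1],[[0,0,0],[0,0,-1],-1],[[0,0,0],[0,0,-0.96],-1],[[1,0.66,0],[0,0,0],-1],[[1,0.66,0],[0,0,0],-1],[[1,0.66,0],[0,0,0],-1],[[1,0.66,0],[0,0,0],-1],[[1,0.66,0],[0,0,0],-1],[[1,0.66,0],[0,0,0],-1],[[1,0.66,0],[0,0,0],-1],[[1,0.66,0],[0,0,0],-1],[[1,0.66,0],[0,0,0],-1],[[1,0.66,0],[0,0,0],-1],[[1,0.66,0],[0,0,0],-1],[[1,0.66,0],[0,0,0],-1]]}}

```text
clock: 3.6
position: [0.4121, -0.3039, 0.2501]
tool_rot: [3.141, 0.0, 1.515]
force: [0.2, -0.7, -0.1]
grip_width: 0.0854
finger_force: 0.0
```

>>> {"op": "play_rows", "data": {"plan": [[[1,0.65,0.4],[0,0,0],-1],[[1,0.65,0.4],[0,0,0],-1],[[1,0.65,0.4],[0,0,0],-1],[[1,0.65,0.4],[0,0,0],-1],[[1,0.65,0.4],[0,0,0],-1],[[1,0.65,0.4],[0,0,0],-1],[[1,0.65,0.4],[0,0,0],-1],[[1,0.65,0.4],[0,0,0],-1],[[1,0.65,0.4],[0,0,0],-1],[[1,0.65,0.4],[0,0,0],-1],[[0.8,0.5,0.4],[0,0,0],-1],[[0.38,0.31,0],[0,0,0],-1],[[0,0,0],[0,0,0],-1]]}}

```text
clock: 5.22
position: [0.6099, -0.0356, 0.1403]
tool_rot: [3.141, -0.0, 1.515]
force: [0.5, -1.2, 0.2]
grip_width: 0.0854
finger_force: 0.0
```

Run:
```python
from h import *
f=grab_frame("wrist"); save(f,"w1"); W=cloud(f)
for n in ["pot","bed","panel_top"]:
    for r in regions_of(n,"wrist")[:2]:
        P=W[r["mask"]&(f["depth"]>0)]
        if len(P)<10: continue
        zt=np.percentile(P[:,2],90); T=P[abs(P[:,2]-zt)<.005]
        (cx,cy),wh,a=cv2.minAreaRect((T[:,:2]*1000).astype(np.float32))
        print(n,round(r["p"],2),r["box"],zt.round(4),np.round([cx,cy,*wh,a],1),len(T))
print(bot.observe()["position"])
```

```text
pot 0.66 [282.3, 192.3, 354.0, 265.7] 0.0961 [608.4 -34.2  42.5  43.6  14.6] 3650
bed 0.91 [103.3, 158.1, 390.0, 266.5] 0.0604 [557.4 -31.9  76.8 201.1  86.8] 22673
panel_top 0.68 [102.5, 156.5, 389.9, 262.8] 0.0604 [557.4 -31.9  76.8 201.1  86.8] 22742
[ 0.60942226 -0.03694665  0.14040376]
```

>>> {"op": "play_rows", "data": {"plan": [[[0,0,1],[0,0,0],-1],[[0,0,0.9],[0,0,0],-1],[[0,0,0.43],[0,0,0],-1],[[0,0,0],[0,0,0],1],[[0,0,0],[0,0,0],1],[[0,0,0],[0,0,0],1],[[0,0,0],[0,0,0],1],[[0,0,0],[0,0,0],1],[[0,0,0],[0,0,0],1]], "newtons": 30}}

```text
clock: 6.55
position: [0.6099, -0.0359, 0.082]
tool_rot: [3.141, -0.0, 1.515]
force: [1.7, -0.9, 2.2]
grip_width: 0.0428
finger_force: 30.3
```

>>> {"op": "play_rows", "data": {"plan": [[[0,0,-0.6],[0,0,0],1],[[0,0,-1],[0,0,0],1],[[-0.5,0,-0.4],[0,0,0],1],[[-0.9,0,0],[0,0,0],1],[[-0.9,-0.1,0],[0,0,0],1],[[-0.9,-0.1,0],[0,0,0],1],[[-0.9,-0.1,0],[0,0,0],1],[[-0.9,-0.1,0],[0,0,0],1],[[-0.9,-0.1,0],[0,0,0],1],[[-0.9,-0.1,0],[0,0,0],1],[[-0.9,-0.05,0],[0,0,0],1],[[-0.9,0,0],[0,0,0],1],[[-0.9,0,0],[0,0,0],1],[[-0.69,0,0.5],[0,0,0],1],[[0,0,1],[0,0,0],1],[[0,0,1],[0,0,0],1],[[0,0,1],[0,0,0],1],[[0,0,0.4],[0,0,0],1],[[0,0,0],[0,0,0],1]]}}

```text
clock: 8.93
position: [0.5789, -0.2892, 0.0336]
tool_rot: [-3.141, -0.001, 1.515]
force: [0.2, 0.4, -0.7]
grip_width: 0.0429
finger_force: 30.6
```

>>> {"op": "play_rows", "data": {"plan": [[[0,0,0.17],[0,0,0],1],[[0,0,0],[0,0,0],1],[[0,0,0],[0,0,0],-0.4],[[0,0,0],[0,0,0],-0.4],[[0,0,0],[0,0,0],-0.4],[[0,0,0],[0,0,0],-0.4],[[0,0,-0.6],[0,0,0],-0.4],[[0,0,-1],[0,0,0],-0.4],[[0,0,-1],[0,0,0],-0.4]]}}

```text
clock: 10.05
position: [0.5793, -0.2893, 0.0967]
tool_rot: [3.141, 0.0, 1.515]
force: [-0.3, 0.0, 0.2]
grip_width: 0.0598
finger_force: 0.0
```

```bash
cat > look.py <<'E'
from h import *
import sys
def look(cam,names,name=None):
    f=grab_frame(cam); W=cloud(f)
    if name: save(f,name)
    for n in names:
        for r in regions_of(n,cam)[:2]:
            P=W[r["mask"]&(f["depth"]>0)]
            if len(P)<10: continue
            zt=np.percentile(P[:,2],90); T=P[abs(P[:,2]-zt)<.005]
            (cx,cy),wh,a=cv2.minAreaRect((T[:,:2]*1000).astype(np.float32))
            print(cam,n,round(r["p"],2),np.round(r["box"]),zt.round(4),np.round([cx,cy,*wh,a],1),len(T))
E
python3 - <<'E'
from look import *
look("wrist",["pot","tray_in"],"w2")
look("scene",["pot","stone"])
print(bot.observe()["position"])
E
```

```text
wrist pot 0.9 [286. 186. 355. 259.] 0.0421 [ 578.3 -287.3   43.    41.6   85.3] 3239
wrist tray_in 0.94 [ 56.  77. 409. 308.] 0.0284 [ 529.  -283.6  220.6  150.2    4.8] 8634
scene pot 0.74 [198. 286. 214. 311.] 0.0449 [ 586.6 -277.8   20.7   41.9   58.8] 124
scene pot 0.19 [220. 184. 242. 210.] 0.0392 [ 404.7 -132.7   42.9   41.3   18.4] 264
scene stone 0.95 [390. 127. 417. 162.] 0.0656 [498.5 282.9  21.7  56.3  34.8] 169
[ 0.57889868 -0.28923825  0.09480354]
```

>>> {"op": "play_rows", "data": {"plan": [[[0,0,-1],[0,0,0],-0.4],[[0.5,0,-1],[0,0,0],-0.6],[[1,-0.2,-1],[0,0,0],-1],[[1,-0.2,0],[0,0,0],-1],[[1,-0.2,0],[0,0,0],-1],[[1,-0.2,0],[0,0,0],-1],[[1,-0.2,0],[0,0,0],-1],[[1,-0.2,0],[0,0,0],-1],[[1,-0.2,0],[0,0,0],-1],[[1,-0.2,0],[0,0,0],-1],[[1,-0.2,0],[0,0,0],-1],[[1,-0.2,0],[0,0,0],-1],[[1,-0.2,0],[0,0,0],-1],[[1,-0.2,0],[0,0,0],-1],[[1,-0.2,0],[0,0,0],-1],[[1,-0.2,0],[0,0,0],-1],[[1,-0.2,0],[0,0,0],-1],[[1,-0.2,0],[0,0,0],-1],[[1,-0.2,0],[0,0,0],-1],[[1,-0.2,0],[0,0,0],-1]]}}

```text
clock: 12.85
position: [0.5148, 0.1783, 0.1695]
tool_rot: [-3.141, 0.0, 1.515]
force: [0.3, -0.9, -0.2]
grip_width: 0.0855
finger_force: 0.0
```

>>> {"op": "play_rows", "data": {"plan": [[[1,-0.2,0],[0,0,0],-1],[[1,-0.2,0],[0,0,0],-1],[[1,-0.2,0],[0,0,0],-1],[[0.8,-0.2,0],[0,0,0],-1],[[0.3,-0.1,0],[0,0,0],-1],[[0,0,0],[0,0,-0.9],-1],[[0,0,0],[0,0,-0.9],-1],[[0,0,0],[0,0,-0.9],-1],[[0,0,0],[0,0,-0.9],-1],[[0,0,0],[0,0,-0.82],-1],[[0,0,0],[0,0,0],-1]]}}

```text
clock: 14.22
position: [0.4987, 0.2803, 0.1698]
tool_rot: [-3.141, -0.0, 2.176]
force: [0.6, 0.3, -0.4]
grip_width: 0.0852
finger_force: 0.0
```

Run:
```python
from look import *
look("wrist",["stone"],"w3")
s=bot.observe();print(s["position"],s["tool_rot"],s["force"])
```

```text
wrist stone 0.71 [291. 153. 342. 231.] 0.0637 [494.9 283.   21.9  54.8  35.3] 1699
[0.49860454 0.2806167  0.16989148] [-3.14125999e+00  1.17094493e-04  2.17408370e+00] [ 0.33795255  0.29025734 -0.42520059]
```

View pics/w3.png

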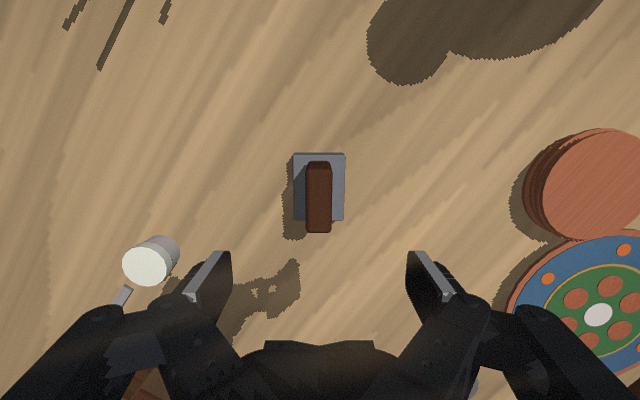

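The stone lies at (318,195), midway between the fingers (232 to 408) and square to them. I'll descend and grip it.

>>> {"op": "play_rows", "data": {"plan": [[[0.08,0,1],[0,0,0],-1],[[0,0,1],[0,0,0],-1],[[0,0,1],[0,0,0],-1],[[0,0,1],[0,0,0],-1],[[0,0,0.7],[0,0,0],-1],[[0,0,0.37],[0,0,0],-1],[[0,0,0],[0,0,0],1],[[0,0,0],[0,0,0],1],[[0,0,0],[0,0,0],1],[[0,0,0],[0,0,0],1],[[0,0,0],[0,0,0],1],[[0,0,0],[0,0,0],1],[[0,0,0],[0,0,0],1]], "newtons": 70}}

```text
clock: 15.95
position: [0.4977, 0.2829, 0.0439]
tool_rot: [3.141, 0.0, 2.178]
force: [0.3, -1.2, 6.6]
grip_width: 0.0212
finger_force: 69.1
```

>>> {"op": "play_rows", "data": {"plan": [[[0,0,-0.6],[0,0,0],1],[[0,0,-1],[0,0,0.6],1],[[0,0,-1],[0,0,0.8],1],[[0,0,-1],[0,0,0.8],1],[[0,0,-0.8],[0,0,0.8],1],[[0,0,0],[0,0,0.8],1],[[0,0,0],[0,0,0.62],1],[[-0.7,0,0],[0,0,0],1],[[-1,0.05,0],[0,0,0],1],[[-1,0.05,0],[0,0,0],1],[[-1,0.05,0],[0,0,0],1],[[-1,0.05,0],[0,0,0],1],[[-1,0.05,0],[0,0,0],1],[[-1,0.04,0],[0,0,0],1],[[-1,0,0],[0,0,0],1],[[-1,0,0],[0,0,0],1],[[-1,0,0],[0,0,0],1],[[-1,0,0],[0,0,0],1],[[-1,0,0],[0,0,0],1],[[-0.73,0,0],[0,0,0],1]]}}

```text
clock: 18.45
position: [0.4864, -0.0299, 0.1537]
tool_rot: [-3.141, 0.001, 1.516]
force: [-0.1, 1.1, -1.7]
grip_width: 0.0211
finger_force: 68.6
```

>>> {"op": "play_rows", "data": {"plan": [[[0,0,0],[0,0,0],1]]}}

```text
clock: 18.58
position: [0.4865, -0.0299, 0.1535]
tool_rot: [-3.141, 0.001, 1.514]
force: [-0.4, 0.2, -1.4]
grip_width: 0.0212
finger_force: 68.6
```

Run:
```python
from look import *
look("wrist",["stone","bed"],"w4")
look("scene",["stone","bed"],"s4")
s=bot.observe();print(s["position"],s["tool_rot"],s["force"])
```

```text
wrist stone 0.73 [272. 185. 366. 343.] 0.1734 [485.1 -26.8  52.2  22.1  86.5] 5733
wrist bed 0.92 [282. 151. 556. 256.] 0.0605 [558.1 -31.8  76.5 200.8  86.7] 18779
scene stone 0.88 [271. 156. 311. 189.] 0.1736 [487.5 -44.1  20.6  20.9  85.9] 112
scene bed 0.75 [269. 182. 355. 272.] 0.0633 [560.4 -31.2  76.5 201.6  86.8] 2999
[ 0.48716544 -0.02732826  0.15333035] [ 3.14154522e+00 -1.68892463e-04  1.51607660e+00] [-0.88396148 -0.40609838 -2.36513387]
```

View pics/s4.png

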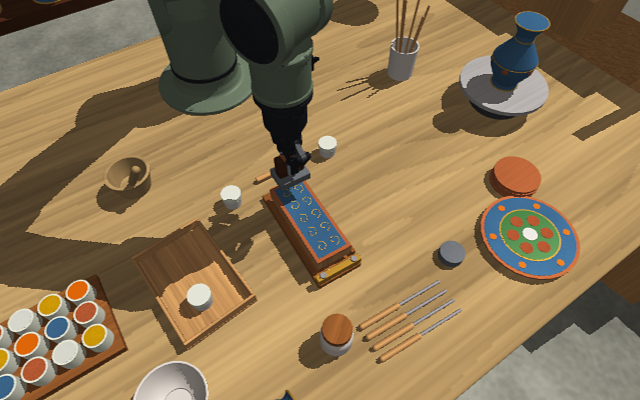

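The stone is held square over the near end at (290,175) and the pot stands in the tray at (199,298). I'll lower the stone gently.

>>> {"op": "play_rows", "data": {"plan": [[[0,0,0.7],[0,0,0],1],[[0,0,0.7],[0,0,0],1],[[0,0,0.3],[0,0,0],1],[[0,0,0.1],[0,0,0],1],[[0,0,0.1],[0,0,0],1],[[0,0,0.1],[0,0,0],1],[[0,0,0.1],[0,0,0],1],[[0,0,0.1],[0,0,0],1],[[0,0,0],[0,0,0],1],[[0,0,0],[0,0,0],1]]}}

```text
clock: 20.12
position: [0.4874, -0.0279, 0.0984]
tool_rot: [3.141, -0.0, 1.515]
force: [0.9, -0.9, 3.5]
grip_width: 0.0217
finger_force: 69.5
```

>>> {"op": "play_rows", "data": {"plan": [[[0,0.15,0],[0,0,0],1],[[0,0.25,0],[0,0,0],1],[[0,0.25,0],[0,0,0],1],[[0,0.25,0],[0,0,0],1],[[0,0.25,0],[0,0,0],1],[[0,0.1,0],[0,0,0],1]]}}

```text
clock: 20.88
position: [0.5187, -0.0297, 0.0982]
tool_rot: [-3.142, -0.0, 1.515]
force: [-5.4, 0.1, 4.0]
grip_width: 0.0216
finger_force: 69.5
```

>>> {"op": "play_rows", "data": {"plan": [[[0,0.2,0],[0,0,0],1],[[0,0.25,0],[0,0,0],1],[[0,0.25,0],[0,0,0],1],[[0,0.25,0],[0,0,0],1],[[0,0.25,0],[0,0,0],1],[[0,0.25,0],[0,0,0],1],[[0,0.15,0],[0,0,0],1],[[0,0.2,0],[0,0,0],1],[[0,0.25,0],[0,0,0],1],[[0,0.25,0],[0,0,0],1],[[0,0.25,0],[0,0,0],1],[[0,0.25,0],[0,0,0],1],[[0,0.25,0],[0,0,0],1]]}}

```text
clock: 22.5
position: [0.5949, -0.0339, 0.0982]
tool_rot: [-3.142, -0.0, 1.515]
force: [-3.4, 0.0, 3.7]
grip_width: 0.0213
finger_force: 69.5
```

>>> {"op": "play_rows", "data": {"plan": [[[0,0.25,0],[0,0,0],1],[[0,0.25,0],[0,0,0],1],[[0,0.25,0],[0,0,0],1],[[0,0.25,0],[0,0,0],1],[[0,0.25,0],[0,0,0],1],[[0,0.25,0],[0,0,0],1],[[0,0.1,0],[0,0,0],1],[[0,0,0],[0,0,0],1],[[0,0,0],[0,0,0],1]]}}

```text
clock: 23.62
position: [0.6349, -0.0361, 0.0985]
tool_rot: [3.14, -0.0, 1.515]
force: [1.1, 0.5, 5.1]
grip_width: 0.0212
finger_force: 69.4
```

Run:
```python
from look import *
look("wrist",["stone","bed"],"w5")
s=bot.observe();print(s["position"],s["tool_rot"],s["force"])
```

```text
wrist stone 0.81 [273. 186. 364. 347.] 0.1183 [633.5 -32.9  52.3  22.   86.6] 5760
wrist stone 0.45 [ 14. 165. 361. 294.] 0.0549 [557.  -31.9  76.9 200.9  86.8] 27939
wrist bed 0.69 [ 15. 167. 360. 293.] 0.0549 [557.1 -31.9  76.9 201.1  86.8] 27956
[ 0.63489336 -0.0361275   0.09853656] [ 3.14044406e+00 -1.73007630e-04  1.51472500e+00] [2.22822214 0.54317153 2.69980925]
```

View pics/w5.png

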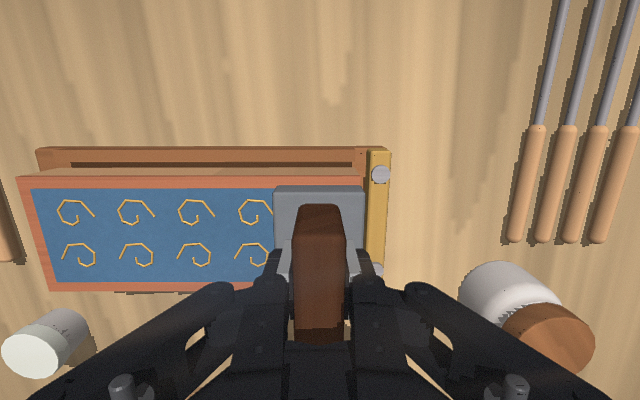

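The stone is on the stop's end with its right edge at column 364, just short of the brass stop at 375. The bed is pressed about 5.5 mm. Now I'll lift and carry the stone to the tray.

>>> {"op": "play_rows", "data": {"plan": [[[0,0,-0.4],[0,0,0],1],[[0,0,-1],[0,0,0],1],[[0,0,-1],[0,0,0],1],[[-0.5,-0.3,0],[0,0,0],1],[[-1,-0.52,0],[0,0,0],1],[[-1,-0.52,0],[0,0,0],1],[[-1,-0.52,0],[0,0,0],1],[[-1,-0.52,0],[0,0,0],1],[[-1,-0.52,0],[0,0,0],1],[[-1,-0.52,0],[0,0,0],1],[[-1,-0.52,0],[0,0,0],1],[[-1,-0.52,0],[0,0,0],1],[[-1,-0.52,0],[0,0,0],1],[[-0.85,-0.4,0],[0,0,0],1],[[0,0,0],[0,0,-0.93],1],[[0,0,0.8],[0,0,0],1],[[0,0,1],[0,0,0],1],[[0,0,1],[0,0,0],1],[[0,0,1],[0,0,0],1]]}}

```text
clock: 26.15
position: [0.4841, -0.2873, 0.0617]
tool_rot: [-3.14, -0.001, 1.654]
force: [-1.0, 0.2, -2.0]
grip_width: 0.0213
finger_force: 68.8
```

>>> {"op": "play_rows", "data": {"plan": [[[0,0,0],[0,0,0],1]]}}

```text
clock: 26.28
position: [0.4837, -0.2866, 0.0614]
tool_rot: [-3.138, -0.002, 1.654]
force: [-0.6, -0.1, -1.5]
grip_width: 0.0215
finger_force: 68.7
```

>>> {"op": "play_rows", "data": {"plan": [[[0,0,0.2],[0,0,0],1],[[0,0,0.15],[0,0,0],1],[[0,0,0.06],[0,0,0],1],[[0,0,0],[0,0,0],1]]}}

```text
clock: 26.78
position: [0.4857, -0.287, 0.0532]
tool_rot: [3.141, 0.0, 1.654]
force: [1.1, 0.1, -1.8]
grip_width: 0.0209
finger_force: 68.7
```

>>> {"op": "play_rows", "data": {"plan": [[[0,0,0.08],[0,0,0],1],[[0,0,0.04],[0,0,0],1],[[0,0,0],[0,0,0],1]]}}

```text
clock: 27.15
position: [0.4856, -0.2869, 0.05]
tool_rot: [-3.142, -0.0, 1.654]
force: [-0.6, 0.2, -2.4]
grip_width: 0.0215
finger_force: 68.9
```

>>> {"op": "play_rows", "data": {"plan": [[[0,0,0.04],[0,0,0],1],[[0,0,0],[0,0,0],1]]}}

```text
clock: 27.4
position: [0.4857, -0.287, 0.0499]
tool_rot: [3.142, 0.0, 1.654]
force: [-6.4, 2.4, 17.2]
grip_width: 0.0213
finger_force: 71.5
```

Contact with the floor. Release and retreat.

>>> {"op": "play_rows", "data": {"plan": [[[0,0,-0.02],[0,0,0],1],[[0,0,0],[0,0,0],-0.3],[[0,0,0],[0,0,0],-0.3],[[0,0,0],[0,0,0],-0.3],[[0,0,0],[0,0,0],-0.3],[[0,0,-0.5],[0,0,0],-0.3],[[0,0,-1],[0,0,0],-0.3],[[0,0,-1],[0,0,0],-0.3],[[0,0,-1],[0,0,0],-0.3],[[0,0,-1],[0,0,0],-0.3],[[0,0,0],[0,0,0],-0.3]]}}

```text
clock: 28.78
position: [0.4865, -0.2874, 0.1644]
tool_rot: [3.139, 0.002, 1.654]
force: [0.2, -0.0, -0.7]
grip_width: 0.0557
finger_force: 0.0
```

Run:
```python
from look import *
look("wrist",["stone","pot","tray_in"],"w6")
look("top",["stone","pot","bed","pot_left","pot_right","puck","jar","scraper"])
s=bot.observe();print(s["position"],s["force"])
```

```text
wrist stone 0.97 [292. 157. 344. 242.] 0.0696 [ 484.2 -285.9   21.9   55.1    5.3] 1846
wrist pot 0.93 [394. 181. 449. 231.] 0.0422 [ 577.5 -287.5   42.9   42.8   14. ] 1872
wrist tray_in 0.69 [241. 108. 502. 269.] 0.0287 [ 529.  -283.4  219.8  149.4    4.7] 5467
top stone 0.84 [414. 244. 441. 263.] 0.0705 [ 488.  -286.4   22.    54.2    2.2] 201
top pot 0.74 [420. 206. 436. 225.] 0.0438 [ 581.6 -288.2   40.9   43.    24.6] 219
top pot 0.27 [391. 189. 450. 282.] 0.0285 [ 532.5 -284.1  220.5  150.4    4.8] 524
top bed 0.83 [310. 178. 343. 258.] 0.0621 [560.8 -33.4  75.7 200.2  86.8] 2245
top pot_left 0.59 [256. 274. 275. 288.] 0.0377 [400.7 122.6  36.3  37.9   1.6] 191
top pot_right 0.49 [357. 276. 377. 291.] 0.0379 [ 405.7 -133.8   41.1   42.2    1.7] 231
top puck 0.63 [245. 134. 264. 156.] 0.0218 [769.8 174.9  46.5  45.3  41.6] 217
top puck 0.62 [348. 127. 372. 152.] 0.0716 [ 781.  -118.5   51.6   51.4   13.4] 302
top jar 0.98 [349. 128. 374. 151.] 0.0716 [ 780.7 -118.1   51.3   50.1   51.9] 298
top scraper 0.63 [284. 282. 341. 293.] 0.0134 [387.8  -1.1 124.3  12.6  87.7] 169
[ 0.48563948 -0.2869399   0.16187984] [-0.25413213 -0.25473102  0.61543289]
```

View pics/w6.png

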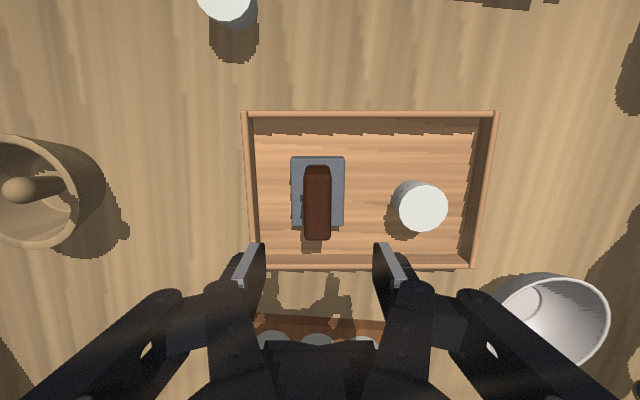

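The stone (318,200) lies flat and the pot (420,207) stands upright in the tray. The bed has sprung back and nothing else on the bench moved, so I'll hand in.

```bash
python3 -c "
from workcell import bot
print(bot.job_done())"
```

```text
the job is handed in; nothing more can be done
None
```

The pot stands upright in the tray and the stone lies face down beside it, after rubbing the panel from the near end to the brass stop at about 6 N where I checked it; I handed the job in at about 29 s of the 67 s allowed, with no verdict returned.

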